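# Change the counter display: tip out the cases and lean them on the stand

### The job

Clear the stone paperweights off the display stand into the white tray. Then bring every flat presentation case from the rack to the stand: tip it forward by its top edge until it leans on the rack's front rail (do not draw it straight up out of its slot), lift it out, and leave it right way up on the stand's deck, leaning flat back on the sloped backrest, side by side with the others. Leave the figurine, bangle and bowl where they are.

Things in the scene. Friction and masses are not known exactly. Their poses are not given: they have to be found in the camera images.
- rack: Fixed wooden rack with 4 slots, 34 mm wide, at y -60, -20, 20, 60 mm; slot floor 12 mm above the counter. Origin: on the counter under the slots' centre; x front (robot side) to back, y along the row. Partitions 6 mm thick, x -44..32 mm, top at z 150 mm. Behind a case: only a back stop at x 46..52 mm, top at z 57 mm, open above. A lip 10 mm high in front (rear face x -45 mm) is the pivot.
- rack_rail (a point): Middle of the rack's brass front rail, 12 mm thick, along the rack's y; at rack x -88, z 67 mm. A case in its slot tipped toward it past its balance (about 28 degrees) falls the rest and stays leaning on it at about 38 degrees, top toward the robot, its upper half free in front of the partitions.
- stand: Fixed light wooden display stand, 350 mm long (its y). Origin: on the counter under its middle; x to its front, away from the robot. Flat deck 30 mm above the counter from the backrest's foot (x -10 mm) to a front lip (x 32..40 mm, 12 mm above the deck). Room for three cases side by side, at about y -110, 0, 110 mm.
- stand_top (a point): Middle of the top front edge of the stand's backrest, at stand x -37, z 105 mm. The backrest is a flat board, 80 mm along the slope, 8 mm thick, leaning 20 degrees back toward the robot (stand -x). A case leaning flat on it has its centre at stand x -23, z 110 mm.
- tray: Open white plastic tray, fixed, 170 (x) x 120 (y) x 30 mm high, wall and floor 5 mm. Origin: centre of its underside.
- figure: Green stone figurine, 122 mm tall, 68 mm across; origin at the centre of its foot. Bystander.
- bangle1: Bangle lying flat, 76 mm across, 14 mm high; origin at the centre of its underside. Bystander.
- bowl: Blue ceramic bowl, 110 mm across, 45 mm high; origin at the centre of its foot. Bystander.
- case1_mid (a point): Centre of a flat presentation case, a closed box 88 mm deep (its x; spine at -x) x 30 mm thick (its y) x 160 mm tall (its z), 0.25 kg; at the start it stands upright in a slot of the rack with its axes along the rack's. May be absent.
- case2_mid (a point): Centre of a flat presentation case, a closed box 88 mm deep (its x; spine at -x) x 30 mm thick (its y) x 160 mm tall (its z), 0.25 kg; at the start it stands upright in a slot of the rack with its axes along the rack's. May be absent.
- case3_mid (a point): Centre of a flat presentation case, a closed box 88 mm deep (its x; spine at -x) x 30 mm thick (its y) x 160 mm tall (its z), 0.25 kg; at the start it stands upright in a slot of the rack with its axes along the rack's. May be absent.
- case4_mid (a point): Centre of a flat presentation case, a closed box 88 mm deep (its x; spine at -x) x 30 mm thick (its y) x 160 mm tall (its z), 0.25 kg; at the start it stands upright in a slot of the rack with its axes along the rack's. May be absent.
- weight1_mid (a point): Centre of the block of a stone paperweight: block 34 (x) x 48 (y) x 36 mm (z), with a carved ridge along the top (22 mm wide, highest 36 mm above this point); 0.16 kg. At the start it stands on the deck of the stand, its 48 mm side along the stand's length. May be absent.
- weight2_mid (a point): Centre of the block of a stone paperweight: block 34 (x) x 48 (y) x 36 mm (z), with a carved ridge along the top (22 mm wide, highest 36 mm above this point); 0.16 kg. At the start it stands on the deck of the stand, its 48 mm side along the stand's length. May be absent.
- weight3_mid (a point): Centre of the block of a stone paperweight: block 34 (x) x 48 (y) x 36 mm (z), with a carved ridge along the top (22 mm wide, highest 36 mm above this point); 0.16 kg. At the start it stands on the deck of the stand, its 48 mm side along the stand's length. May be absent.

How it is judged:
On the way, in this order (a step that is already met when the one before it is completed fails the run):
1. the paperweights are in the tray (x of weight1_mid in the frame of tray between -0.08 and 0.08 m and y of weight1_mid in the frame of tray between -0.055 and 0.055 m and z of each of weight1_mid, weight2_mid, weight3_mid in the frame of tray below 0.045 m and x of weight2_mid in the frame of tray between -0.08 and 0.08 m and y of weight2_mid in the frame of tray between -0.055 and 0.055 m and x of weight3_mid in the frame of tray between -0.08 and 0.08 m and y of weight3_mid in the frame of tray between -0.055 and 0.055 m), for 0.2 s.
2. every case stands leaning on the display stand (x of case1_mid in the frame of stand between -0.06 and 0.02 m and y of case1_mid in the frame of stand between -0.16 and 0.16 m and z of case1_mid in the frame of stand between 0.085 and 0.14 m and angle between case1_mid's own z axis and vertical between 0.15 and 0.65 rad and angle between the x axis of each of case1_mid, case2_mid, case3_mid, case4_mid and the y axis of stand, either way round below 0.3 rad and x of case2_mid in the frame of stand between -0.06 and 0.02 m and y of case2_mid in the frame of stand between -0.16 and 0.16 m and z of case2_mid in the frame of stand between 0.085 and 0.14 m and angle between case2_mid's own z axis and vertical between 0.15 and 0.65 rad and x of case3_mid in the frame of stand between -0.06 and 0.02 m and y of case3_mid in the frame of stand between -0.16 and 0.16 m and z of case3_mid in the frame of stand between 0.085 and 0.14 m and angle between case3_mid's own z axis and vertical between 0.15 and 0.65 rad and x of case4_mid in the frame of stand between -0.06 and 0.02 m and y of case4_mid in the frame of stand between -0.16 and 0.16 m and z of case4_mid in the frame of stand between 0.085 and 0.14 m and angle between case4_mid's own z axis and vertical between 0.15 and 0.65 rad), for 0.2 s.
At the end, for the whole second after the job is handed in: Every paperweight lies in the tray, centre below 45 mm. Every case stands on the deck right way up, leaning back 0.15 to 0.65 rad, broad face along the stand within 0.3 rad, centre at x -60..20, y -160..160, z 85..140 mm in the stand's frame (all of step 1 and all of step 2); the robot touches nothing.
It fails at once if a case is drawn straight up out of its slot ((x of case1_mid in the frame of rack between -0.045 and 0.05 m and y of case1_mid in the frame of rack between -0.085 and 0.085 m and z of case1_mid in the frame of rack between 0.135 and 0.185 m and angle between case1_mid's own z axis and vertical below 0.2 rad) or (x of case2_mid in the frame of rack between -0.045 and 0.05 m and y of case2_mid in the frame of rack between -0.085 and 0.085 m and z of case2_mid in the frame of rack between 0.135 and 0.185 m and angle between case2_mid's own z axis and vertical below 0.2 rad) or (x of case3_mid in the frame of rack between -0.045 and 0.05 m and y of case3_mid in the frame of rack between -0.085 and 0.085 m and z of case3_mid in the frame of rack between 0.135 and 0.185 m and angle between case3_mid's own z axis and vertical below 0.2 rad) or (x of case4_mid in the frame of rack between -0.045 and 0.05 m and y of case4_mid in the frame of rack between -0.085 and 0.085 m and z of case4_mid in the frame of rack between 0.135 and 0.185 m and angle between case4_mid's own z axis and vertical below 0.2 rad)).
It fails at once if the figurine, bangle or bowl is moved more than 3 cm or tipped (distance of any of figure, bangle1, bowl from where it was at the start of the episode above 0.03 m or angle between any of figure, bangle1, bowl's own z axis and vertical above 0.4 rad).
Of case1, case2, case3, case4 only 2 to 3 are there at a start; the rules pass over those that are not, and their reading is None.
Of weight1, weight2, weight3 only 2 to 3 are there at a start; the rules pass over those that are not, and their reading is None.
At some moment in a run one of weight1, weight2, weight3 may be knocked a few centimetres aside while the robot is not near it.
It also fails if it takes over 210 s, if anything falls off the work surface, if the arm or the gripper's body presses on something with over 40 N, if the wrist force passes 120 N, or if a joint passes its speed limit or range.

### The arm

A 6-joint arm with a two-finger parallel gripper is mounted at the origin on the work surface. World frame = base frame: x ahead of the robot, y to its left, z up, the work surface at z = 0. Lengths are in m, angles in rad, forces in N, time in s.
With the tool pointing down it reaches from about 0.325 to 0.775 m from the base axis. Payload 5.5 kg.
Tool frame: the origin (TCP) lies between the finger pads; the fingertips stand 8 mm ahead of it and the grasp point (between the pads) lies 11 mm behind it (tcp_to_tips is the distance from the TCP to the fingertips, in m); z points along the fingers, y is the direction in which the jaws open and shut (so a half turn about z gives the same grasp; the last joint's range is limited). The gripper opens to 88 mm and grips with 3 to 60 N. Pads are 20 mm wide; open, the fingers measure 115 mm over their backs; the gripper's body (75 mm by 178 mm) begins 61 mm behind the grasp point.
Start: joints at [-1.213, 0.091, 1.231, -0, 1.82, -0.057], TCP at [0.242, -0.549, 0.231] pointing down, gripper open.
Joint ranges: [-2.87, 2.87], [-0.86, 2.18], [0.17, 2.46], [-1.51, 4.65], [0.06, 2.69], [-2.65, 2.65]. Speed limits (rad/s): [2.57, 2.57, 3.01, 3.14, 3.14, 3.14].

### API

Orientations are given as a unit quaternion [w, x, y, z].
In Python, from bench import * gives the robot as it stands. Calls block until the motion is done:
- move_to(position, orientation): joint-space move of the TCP to a pose.
- move_l(position, speed=0.15, orientation=None): straight line of the TCP; orientation=None keeps the orientation; speed is the mean speed in m/s.
- movej(angles): joint-space move.
- gripper_open() and close(): open the fingers fully, or close them until they stop; the grip force is fixed at half the most.
- hold(seconds).
- inverse_kinematics(position, orientation): joint angles nearest the present ones, or None.
- state(): the state.
- get_image(name): name is "scene" or "top"; returns a dict with "frame" (384x512x3 uint8, blue, green, red), "depth" (384x512 float32, m along the optical axis (not along the pixel's ray), 0 where there is no reading), "camera_matrix" (3x3 intrinsics, pixels), "k1" (the pictures are not rectified: a ray, as slopes to the right and down, at radius r is drawn at 1 + k1 r^2 times it, then the intrinsics apply), "view" (4x4, takes a point from world to camera coordinates). Camera axes: x right, y up, looking along -z (the intrinsics and any distortion apply to the point x, -y, -z); pixel columns grow to the right and rows downward; lengths in m; the calibration is good to about 2 mm. A picture is of the moment at which its call begins.
A pose or a line that the arm cannot do raises IKError and nothing moves.
- job_done(): hands the job in, once; it reports no verdict.
The state is a dict: "time": time; "joint_pos": joint angles; "dq": joint speeds; "joint_torque": joint torques, N m; "ee_pos": TCP position; "ee_rot": TCP orientation; "ft_force": force on the tool from outside, world axes, zero at the start; "moment": the same for the moment, N m; "finger_gap": finger opening in m.
Only numpy, scipy, OpenCV 4.12 (cv2) and the standard library are available. Lean on these libraries where they do the work, as an engineer would, in place of code of your own. Each camera call takes 0.05 s, during which the arm holds its last target.

## Working session

There is one attempt and no reset: what is moved stays moved. The work goes in short steps, each a Python script; the robot and the scene stay as the last script left them, time stands still between calls to the robot, and variables do not carry over. Pictures are saved under pics/ and viewed, and the job is handed in when it is done.

```bash
ls; mkdir -p pics
python3 - <<'E'
from bench import *
import cv2
s=state();print(s['time'],s['ee_pos'],s['ee_rot'],s['finger_gap'])
for n in('scene','top'):
    i=get_image(n);cv2.imwrite(f'pics/{n}0.png',i['frame']);print(n,i['camera_matrix'],i['k1'],i['view'])
E
```

```text
pics
0.0 [ 0.24168247 -0.54886317  0.22952989] [-9.42535214e-04  9.78573256e-01  2.05896739e-01 -1.65738774e-04] 0.0877888613438749
scene [[433.15768468   0.         250.80956543]
 [  0.         433.15768468 191.07667481]
 [  0.           0.           1.        ]] -0.08213026788440467 [[ 0.85922645  0.51142255 -0.01329978 -0.46912662]
 [-0.41562273  0.7129625   0.5647497   0.22483767]
 [ 0.29830797 -0.47972019  0.82515507 -1.32782375]
 [ 0.          0.          0.          1.        ]]
top [[434.31114488   0.         250.3467095 ]
 [  0.         434.31114488 198.00011382]
 [  0.           0.           1.        ]] -0.07091593445724677 [[ 0.02829415 -0.99952076  0.01255776 -0.04173561]
 [ 0.99012642  0.02974926  0.13698412 -0.57095652]
 [-0.13729206  0.00855792  0.99049364 -1.26725533]
 [ 0.          0.          0.          1.        ]]
```

View pics/scene0.png

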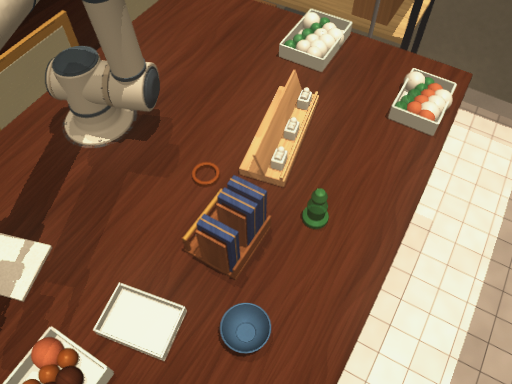

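View pics/top0.png

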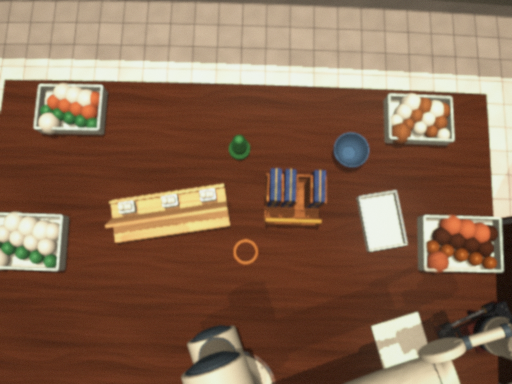

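```bash
cat > h.py <<'E'
from bench import *
import cv2,numpy as np
from scipy.spatial.transform import Rotation as R
def cloud(im):
    K=im['camera_matrix'];d=im['depth'];h,w=d.shape
    u,v=np.meshgrid(np.arange(w),np.arange(h))
    p=np.stack([u,v],-1).reshape(-1,1,2).astype(np.float64)
    n=cv2.undistortPoints(p,K,np.array([im['k1'],0,0,0.]))[:,0]
    d=d.reshape(-1).astype(float)
    c=np.stack([n[:,0]*d,-n[:,1]*d,-d,np.ones_like(d)],-1)
    W=c@np.linalg.inv(im['view']).T
    W=W[:,:3]; W[d==0]=np.nan
    return W.reshape(h,w,3)
def project(im,P):
    P=np.atleast_2d(P);c=P@im['view'][:3,:3].T+im['view'][:3,3]
    s=np.stack([c[:,0]/-c[:,2],-c[:,1]/-c[:,2]],-1);s*=1+im['k1']*(s**2).sum(1,keepdims=True)
    K=im['camera_matrix'];return s*[K[0,0],K[1,1]]+[K[0,2],K[1,2]]
def rect(P):
    r=cv2.minAreaRect((np.asarray(P)[:,:2]*1000).astype(np.float32));return r
E
python3 - <<'E'
from h import *
for n in('top','scene'):
    im=get_image(n);W=cloud(im);hsv=cv2.cvtColor(im['frame'],cv2.COLOR_BGR2HSV);H,S,V=hsv[...,0],hsv[...,1],hsv[...,2]
    big=cv2.resize(im['frame'][80:300] if n=='top' else im['frame'][60:280,170:340],None,fx=(1.5 if n=='top' else 2.7),fy=(1.5 if n=='top' else 2.7),interpolation=cv2.INTER_CUBIC)
    cv2.imwrite(f'pics/{n}1.png',big)
    ok=np.isfinite(W[...,2])
    print(n,'table z',np.nanmedian(W[300:,100:200,2] if n=='top' else W[150:200,330:400,2]))
    region=(W[...,0]>.25)&(W[...,0]<.85)&(abs(W[...,1])<.5)
    def comps(m,name,mn=15):
        k,l,st,_=cv2.connectedComponentsWithStats((m&region&ok).astype(np.uint8),connectivity=4)
        for j in range(1,k):
            if st[j,4]>=mn:
                P=W[l==j];print(name,st[j],'med',P.mean(0).round(4),'min',P.min(0).round(3),'max',P.max(0).round(3),'rect',[np.round(x,1) for x in rect(P)])
    comps((W[...,2]>.162),'high')
    comps((S<60)&(V>150)&(W[...,2]>.05),'white')
    comps((S<60)&(V>130)&(W[...,2]<.05)&(W[...,2]>0.001),'tray',200)
    comps((H>90)&(H<130)&(S>80)&(W[...,2]<.06)&(W[...,2]>.005),'bowl',100)
    comps((H>50)&(H<85)&(S>100)&(W[...,2]>.01),'fig',50)
    comps((W[...,2]>.007)&(W[...,2]<.03)&(S>120),'bangle',60)
E
```

```text
top table z -5.5143766145793194e-05
high [270 169  12  32 351] med [ 0.5935 -0.0916  0.1723] min [ 0.551 -0.107  0.163] max [ 0.637 -0.077  0.179] rect [array([593.7, -91.6]), array([85.7, 30.1]), np.float64(0.4)]
high [285 169  12  32 354] med [ 0.5938 -0.1312  0.1722] min [ 0.551 -0.147  0.164] max [ 0.637 -0.117  0.178] rect [array([ 593.9, -131.8]), array([30.5, 86.2]), np.float64(89.6)]
high [314 170  12  32 369] med [ 0.5928 -0.2112  0.1722] min [ 0.551 -0.227  0.163] max [ 0.637 -0.196  0.18 ] rect [array([ 593.9, -211.8]), array([30.5, 86.3]), np.float64(89.8)]
high [443 320  69  24 666] med [ 0.265  -0.4502  0.5564] min [ 0.25  -0.5    0.503] max [ 0.291 -0.395  0.575] rect [array([ 261.2, -450.4]), array([ 25.8, 112.2]), np.float64(20.4)]
high [444 322   8   3  16] med [ 0.2523 -0.4904  0.3183] min [ 0.25  -0.499  0.309] max [ 0.254 -0.485  0.327] rect [array([ 252.5, -491.9]), array([ 3.7, 14. ]), np.float64(1.1)]
white [393 114   8   9  34] med [ 0.8345 -0.4715  0.0528] min [ 0.822 -0.482  0.05 ] max [ 0.848 -0.46   0.058] rect [array([ 833.9, -471. ]), array([25.7, 21.4]
[... 4849 characters left out ...]
 253] med [ 0.4123 -0.0198  0.0129] min [ 0.373 -0.056  0.007] max [0.449 0.021 0.017] rect [array([411. , -18.2]), array([71.7, 77.8]), np.float64(32.4)]
bangle [302 207  27  21 248] med [ 0.7339 -0.0032  0.0175] min [ 0.697 -0.023  0.007] max [0.763 0.037 0.03 ] rect [array([732.3,   4.4]), array([66.5, 52.6]), np.float64(15.8)]
bangle [185 223  86  57 503] med [ 0.581  -0.2022  0.0162] min [ 0.494 -0.238  0.007] max [ 0.646 -0.069  0.03 ] rect [array([ 569.8, -153. ]), array([169.3, 151.6]), np.float64(89.5)]
bangle [239 242  10  15  61] med [ 0.6181 -0.162   0.0158] min [ 0.608 -0.182  0.009] max [ 0.626 -0.148  0.03 ] rect [array([ 616.3, -164.1]), array([33.9, 17.6]), np.float64(86.1)]
```

View pics/top1.png

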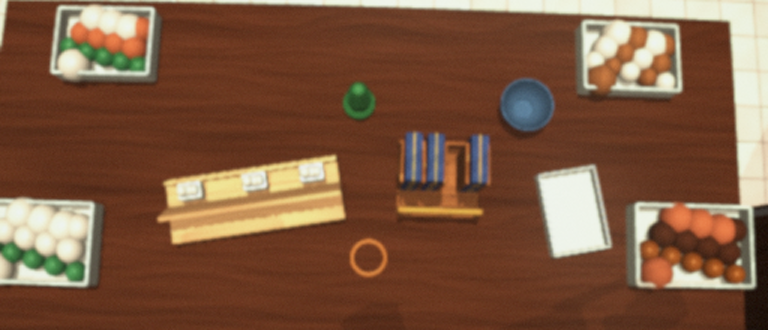

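View pics/scene1.png

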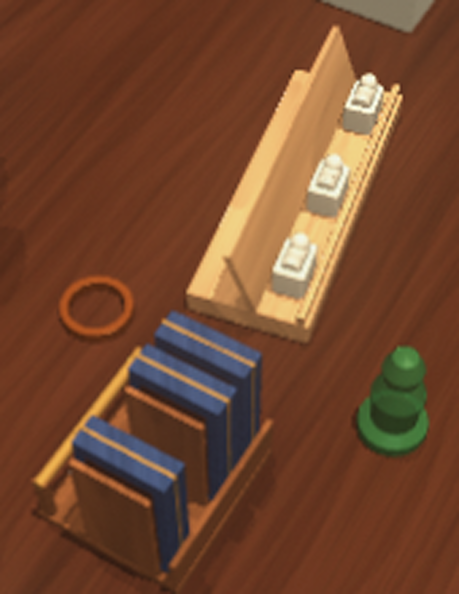

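Run:
```python
from h import *
u=np.array([np.cos(np.radians(10.2)),np.sin(np.radians(10.2))]);v=np.array([-u[1],u[0]])
c=np.array([.554,.213])
for n in('top','scene'):
    im=get_image(n);W=cloud(im);P=W.reshape(-1,3);P=P[np.isfinite(P[:,2])]
    L=np.stack([(P[:,:2]-c)@u,(P[:,:2]-c)@v,P[:,2]],-1)
    m=(abs(L[:,1])<.2)&(L[:,0]>-.11)&(L[:,0]<.08)&(L[:,2]>.004); L=L[m]
    print(n,'y ext deck',np.percentile(L[(L[:,2]>.025)&(L[:,2]<.035)][:,1],[1,99]),'backrest y',np.percentile(L[L[:,2]>.09][:,1],[1,99]))
    t=L[L[:,2]>.098]; print('top edge n',len(t),'x',np.percentile(t[:,0],[5,50,95]),'slope dx/dy',np.polyfit(t[:,1],t[:,0],1),'zmax',np.percentile(t[:,2],98))
    d=L[(abs(L[:,2]-.030)<.004)]; print('deck x',np.percentile(d[:,0],[2,50,98]))
    l=L[(abs(L[:,2]-.042)<.003)&(L[:,0]>0.01)]; print('lip x',np.percentile(l[:,0],[5,50,95]),np.polyfit(l[:,1],l[:,0],1))
    # backrest face profile
    for z in (.05,.07,.09):
        b=L[(abs(L[:,2]-z)<.004)&(L[:,0]<-.005)&(L[:,0]>-.08)]; print(z,len(b),np.percentile(b[:,0],[5,50,95]))
    r=P[(abs(P[:,2]-.07)<.006)&(P[:,0]<.53)&(P[:,0]>.48)&(P[:,1]<-.05)&(P[:,1]>-.26)]
    print('rail',np.percentile(r,[2,50,98],axis=0).round(3).tolist(),np.polyfit(r[:,1],r[:,0],1))
```

```text
top y ext deck [-0.16181996  0.18194381] backrest y [-0.15978535  0.18283568]
top edge n 412 x [-0.05385734 -0.04973335 -0.04490159] slope dx/dy [-0.00241016 -0.04955933] zmax 0.10983038167103254
deck x [-0.09314984 -0.05683     0.0311573 ]
lip x [0.02063772 0.02454463 0.02823821] [0.00735865 0.02436303]
0.05 98 [-0.0278701  -0.02562183 -0.01268149]
0.07 175 [-0.03484975 -0.01381597 -0.00623824]
0.09 84 [-0.04297252 -0.04119073 -0.03923515]
rail [[0.502, -0.231, 0.066], [0.507, -0.151, 0.072], [0.514, -0.072, 0.076]] [0.0075326  0.50848156]
scene y ext deck [-0.16631814  0.17684254] backrest y [-0.16612084  0.18359714]
top edge n 384 x [-0.05763989 -0.05207327 -0.0480228 ] slope dx/dy [-0.00026804 -0.05244806] zmax 0.10707566751214037
deck x [-0.09674797 -0.02301366  0.03141199]
lip x [0.01581045 0.02297309 0.0268758 ] [0.00114433 0.02256651]
0.05 184 [-0.03295694 -0.03039535 -0.01048995]
0.07 222 [-0.04007849 -0.03729144 -0.0075263 ]
0.09 166 [-0.04741517 -0.0452439  -0.04325732]
rail [[0.498, -0.233, 0.066], [0.505, -0.157, 0.072], [0.51, -0.078, 0.075]] [0.00120103 0.50479448]
```

```bash
cat >> h.py <<'E'
ST=np.array([.5414,.2199]);SY=np.radians(10.2)
TR=np.array([.5185,-.433]);TY=np.radians(11)
RK=np.array([.593,-.153])
def l2w(o,a,x,y): return np.array([o[0]+x*np.cos(a)-y*np.sin(a),o[1]+x*np.sin(a)+y*np.cos(a)])
def w2l(o,a,p): return l2w([0,0],-a,p[0]-o[0],p[1]-o[1])
def Q(zd,yd):
    zd=np.array(zd,float);zd/=np.linalg.norm(zd);yd=np.array(yd,float);yd-=yd@zd*zd;yd/=np.linalg.norm(yd)
    q=R.from_matrix(np.stack([np.cross(yd,zd),yd,zd],1)).as_quat();return q[[3,0,1,2]]
def down(a,s=1): return Q([0,0,-1],[-s*np.sin(a),s*np.cos(a),0])
def best(pos,qs):
    c=[]
    j0=np.array(state()['joint_pos'])
    for q in qs:
        j=inverse_kinematics(list(pos),list(q))
        if j is not None: c.append((np.abs(np.array(j)-j0).max()+ (5 if abs(j[5])>2.4 else 0),q,np.round(j,2)))
    c.sort(key=lambda t:t[0]);return c
def weights(names=('top','scene')):
    out=[]
    for n in names:
        im=get_image(n);W=cloud(im);h=cv2.cvtColor(im['frame'],cv2.COLOR_BGR2HSV)
        x=W[...,0]-ST[0];y=W[...,1]-ST[1]
        reg=(abs(np.cos(SY)*x+np.sin(SY)*y)<.12)&(abs(-np.sin(SY)*x+np.cos(SY)*y)<.24)
        m=(h[...,1]<70)&(h[...,2]>130)&(W[...,2]>.01)&(W[...,2]<.1)&reg
        k,l,s,_=cv2.connectedComponentsWithStats(m.astype(np.uint8))
        for j in range(1,k):
            if s[j,4]>60:
                r=rect(W[l==j]);p=np.array(r[0])/1000
                out.append((n,p.round(4),w2l(ST,SY,p).round(4),np.round(r[1],0),round(r[2],1),W[l==j][:,2].max().round(3)))
    return out
E
python3 - <<'E'
from h import *
for o in weights(): print(o)
for p in ([.575,.101,.048],[.5325,.3395,.048],[*l2w(TR,TY,.052,0),.041],[*l2w(TR,TY,-.052,0),.041]):
    for a in (SY,TY):
        for b in best(p,[down(a),down(a,-1)]): print(p,b)
E
```

```text
('top', array([0.5783, 0.1054]), array([ 0.016 , -0.1192]), array([38., 52.]), 9.0, np.float64(0.088))
('top', array([0.558 , 0.2165]), array([ 0.0158, -0.0063]), array([38., 51.]), 10.2, np.float64(0.086))
('top', array([0.5318, 0.3468]), array([0.013 , 0.1266]), array([34., 58.]), 11.2, np.float64(0.087))
('scene', array([0.5315, 0.3385]), array([0.0112, 0.1185]), array([32., 49.]), 9.4, np.float64(0.086))
('scene', array([0.554 , 0.2114]), array([ 0.0109, -0.0105]), array([32., 46.]), 8.5, np.float64(0.086))
('scene', array([0.571 , 0.1193]), array([ 0.0113, -0.1043]), array([33., 86.]), 11.2, np.float64(0.085))
[0.575, 0.101, 0.048] (np.float64(1.5650790458692345), array([0.        , 0.99604107, 0.0888943 , 0.        ]), array([ 0.12,  0.09,  1.56, -0.  ,  1.49,  1.51]))
[0.575, 0.101, 0.048] (np.float64(1.5765136077205582), array([ 0.        , -0.0888943 ,  0.99604107,  0.        ]), array([ 0.12,  0.09,  1.56, -0.  ,  1.49, -1.63]))
[0.575, 0.101, 0.048] (np.float64(1.5511164118532808), array([0.        , 0.9953962 , 0.09584575, 0.        ]), array([ 0.12,  0.09,  1.56, -0.  , 
[... 1876 characters left out ...]
rray([-0.81,  0.25,  1.39, -0.  ,  1.5 ,  0.58]))
[np.float64(0.46745538646072143), np.float64(-0.4429220677595803), 0.041] (np.float64(7.50339861193868), array([ 0.        , -0.0888943 ,  0.99604107,  0.        ]), array([-0.81,  0.25,  1.39, -0.  ,  1.5 , -2.56]))
[np.float64(0.46745538646072143), np.float64(-0.4429220677595803), 0.041] (np.float64(0.6242314076351585), array([0.        , 0.9953962 , 0.09584575, 0.        ]), array([-0.81,  0.25,  1.39, -0.  ,  1.5 ,  0.57]))
[np.float64(0.46745538646072143), np.float64(-0.4429220677595803), 0.041] (np.float64(7.5173612459546355), array([ 0.        , -0.09584575,  0.9953962 ,  0.        ]), array([-0.81,  0.25,  1.39, -0.  ,  1.5 , -2.57]))
```

```bash
sed -i "s/(h\[...,1\]<70)&(h\[...,2\]>130)&(W\[...,2\]>.01)/(h[...,1]<60)\&(h[...,2]>150)\&(W[...,2]>.05)/" h.py
cat >> h.py <<'E'
def wt(p,tx,ang=SY,zg=.048):
    q=down(ang)
    move_to([*p,.16],q); move_l([*p,zg],speed=.12); close(); hold(.2)
    print('gap',state()['finger_gap'])
    move_l([*p,.28],speed=.25)
    q=down(TY);t=l2w(TR,TY,tx,0)
    move_to([*t,.28],q);move_l([*t,.09],speed=.3);move_l([*t,.041],speed=.08)
    print('gap',state()['finger_gap'],'f',np.round(state()['ft_force'],1))
    gripper_open();hold(.2);move_l([*t,.25],speed=.3);print('t',state()['time'])
E
python3 - <<'E'
from h import *
for o in weights(): print(o)
move_to([.45,-.35,.28],down(SY))
wt([.5747,.1008],-.052)
for n in('scene','top'): cv2.imwrite(f'pics/{n}2.png',get_image(n)['frame'])
for o in weights(): print(o)
E
```

```text
('top', array([0.575 , 0.1027]), array([ 0.0124, -0.1213]), array([31., 47.]), 10.5, np.float64(0.088))
('top', array([0.5549, 0.2143]), array([ 0.0123, -0.0079]), array([31., 47.]), 9.2, np.float64(0.088))
('top', array([0.5325, 0.3413]), array([0.0127, 0.1211]), array([35., 46.]), 12.1, np.float64(0.088))
('scene', array([0.5307, 0.3382]), array([0.0104, 0.1184]), array([31., 44.]), 11.0, np.float64(0.086))
('scene', array([0.5532, 0.2114]), array([ 0.0101, -0.0104]), array([32., 46.]), 14.6, np.float64(0.088))
('scene', array([0.5743, 0.0989]), array([ 0.011 , -0.1249]), array([32., 46.]), 11.8, np.float64(0.087))
gap 0.04773481760504833
gap 0.04800486996705039 f [-0.5 -0.4 -1.5]
t 12.7583
('top', array([0.5552, 0.2143]), array([ 0.0125, -0.0079]), array([32., 47.]), 8.2, np.float64(0.088))
('top', array([0.5329, 0.3406]), array([0.013 , 0.1203]), array([34., 46.]), 11.3, np.float64(0.089))
('scene', array([0.5307, 0.3382]), array([0.0104, 0.1183]), array([31., 46.]), 11.8, np.float64(0.088))
('scene', array([0.553 , 0.2132]), array([ 0.0103, -0.0086]), array([32., 46.]), 10.7, np.float64(0.087))
```

View pics/scene2.png

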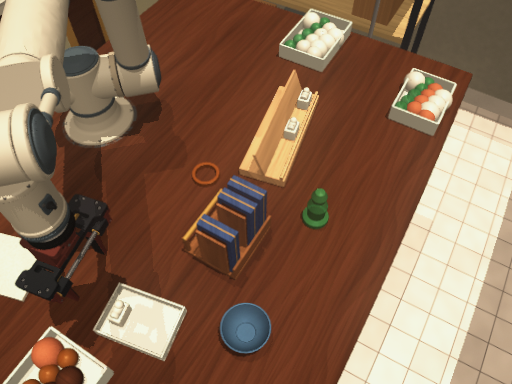

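Scene picture: the first weight stands upright in the tray at about (119,310). The other two are still on the deck at (291,128) and (303,98).

Run:
```python
from h import *
wt([.5541,.2135],0)
for n in('scene','top'): cv2.imwrite(f'pics/{n}3.png',get_image(n)['frame'])
for o in weights(): print(o)
```

```text
gap 0.047882558097952214
gap 0.048069598753011526 f [ 0.5  0.1 -1.6]
t 24.075
('top', array([0.5326, 0.3411]), array([0.0128, 0.1208]), array([34., 45.]), 11.6, np.float64(0.088))
('scene', array([0.5308, 0.3388]), array([0.0106, 0.1189]), array([31., 45.]), 13.4, np.float64(0.085))
```

View pics/scene3.png

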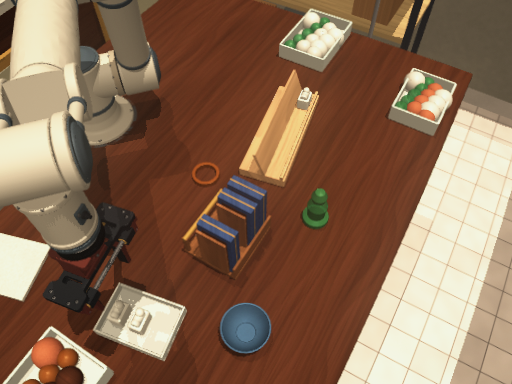

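Two weights now stand in the tray, at about (117,310) and (138,320). The last one is unmoved at (303,98).

Run:
```python
from h import *
wt([.5317,.340],.052)
print(weights())
movej([0.1,0.0,1.2,0,1.9,0.])
for n in('scene','top'): cv2.imwrite(f'pics/{n}4.png',get_image(n)['frame'])
print(weights())
im=get_image('top');W=cloud(im);h=cv2.cvtColor(im['frame'],cv2.COLOR_BGR2HSV)
P=W[(W[...,2]>.032)&(h[...,1]<60)&(abs(W[...,0]-TR[0])<.1)&(abs(W[...,1]-TR[1])<.07)]
L=np.array([w2l(TR,TY,p) for p in P]);
for c in(-.052,0,.052):
    s=abs(L[:,0]-c)<.026;print(s.sum(),L[s].mean(0).round(3),P[s][:,2].max().round(3))
```

```text
gap 0.04776542417804196
gap 0.04784840325633386 f [ 0.2  0.7 -0.8]
t 36.15
[]
[]
257 [-0.048  0.003] 0.063
166 [-0.011  0.008] 0.062
179 [0.053 0.001] 0.064
```

View pics/scene4.png

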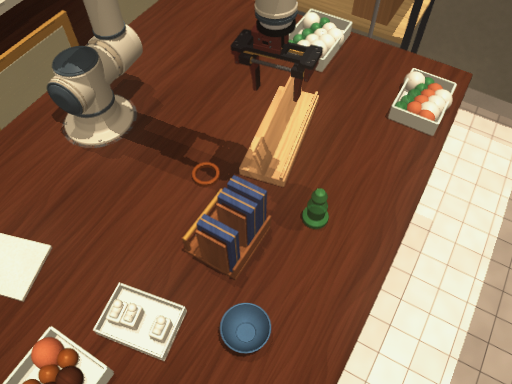

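View pics/top4.png

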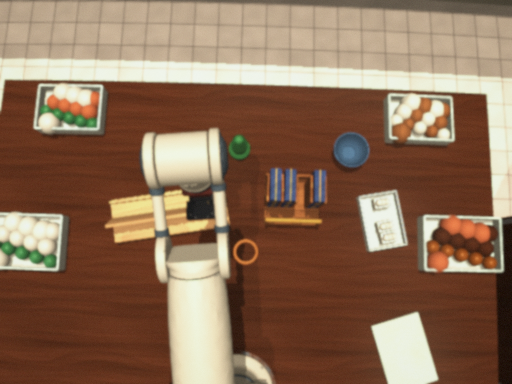

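All three weights stand upright in the tray at (118,308), (131,315) and (161,327), with tops at about 63 mm, so their centres are near 25 mm. Next I check reach and tip the first case.

```bash
cat >> h.py <<'E'
CY={1:-.093,2:-.133,4:-.213}
def lean(y,s=.124,th=np.radians(38),x0=.556,z0=.012,d=.044):
    return np.array([x0+d*np.cos(th)-s*np.sin(th),y,z0+d*np.sin(th)+s*np.cos(th)]),np.array([np.sin(th),0,-np.cos(th)])
def place(ys,s=.124,e=.003,h=.003,th=np.radians(20)):
    x=-.010+e+.015*np.cos(th)-s*np.sin(th); z=.030+h+.015*np.sin(th)+s*np.cos(th)
    return np.array([*l2w(ST,SY,x,ys),z]),np.array([np.sin(th)*np.cos(SY),np.sin(th)*np.sin(SY),-np.cos(th)])
E
python3 - <<'E'
from h import *
print('push',best([.675,-.093,.158],[down(0),down(0,-1)]))
for y in CY.values():
    p,z=lean(y)
    for dz in(0,.2):
        for s in(1,-1): print('lean',p,s,dz,best(p+[0,0,dz],[Q(z,[0,s,0])]))
for ys in(-.11,0,.11):
    p,z=place(ys)
    for dz in(0,.15):
        for s in(1,-1): print('place',p,s,dz,best(p-z*dz,[Q(z,[s*np.cos(SY),s*np.sin(SY),0])]))
E
```

```text
push [(np.float64(1.3841377269063213), array([0., 1., 0., 0.]), array([-0.19,  0.31,  1.11, -0.  ,  1.72,  1.38])), (np.float64(1.757454926683472), array([0., 0., 1., 0.]), array([-0.19,  0.31,  1.11, -0.  ,  1.72, -1.76]))]
lean [ 0.51433045 -0.093       0.13680244] 1 0 [(np.float64(2.026875898566028), array([0.32556815, 0.        , 0.94551858, 0.        ]), array([-0.4 , -0.74,  2.18,  0.28,  1.09, -2.03]))]
lean [ 0.51433045 -0.093       0.13680244] -1 0 [(np.float64(1.1147167550237653), array([0.        , 0.94551858, 0.        , 0.32556815]), array([-0.4 , -0.74,  2.18,  0.28,  1.09,  1.11]))]
lean [ 0.51433045 -0.093       0.13680244] 1 0.2 [(np.float64(1.9380946372248455), array([0.32556815, 0.        , 0.94551858, 0.        ]), array([-0.4 , -0.66,  1.78,  0.25,  1.4 , -1.94]))]
lean [ 0.51433045 -0.093       0.13680244] -1 0.2 [(np.float64(1.2034980163649478), array([0.        , 0.94551858, 0.        , 0.32556815]), array([-0.4 , -0.66,  1.78,  0.25,  1.4 ,  1.2 ]))]
lean [ 0.51433045 -0.133       0.13680244] 1 0 [(np.float64(2.1528125865180323), array([0.32556815, 0.        
[... 2157 characters left out ...]
1364623 0.15465219] 1 0.15 [(np.float64(0.4637431677814401), array([0.11138656, 0.63170457, 0.75551019, 0.13321683]), array([ 0.41, -0.46,  1.64, -0.08,  1.63,  0.21]))]
place [0.50664303 0.21364623 0.15465219] -1 0.15 []
place [0.4871637  0.32190775 0.15465219] 1 0 [(np.float64(0.552057554638594), array([0.11138656, 0.63170457, 0.75551019, 0.13321683]), array([ 0.61, -0.24,  1.71, -0.15,  1.35,  0.44]))]
place [0.4871637  0.32190775 0.15465219] -1 0 []
place [0.4871637  0.32190775 0.15465219] 1 0.15 [(np.float64(0.5594927974429662), array([0.11138656, 0.63170457, 0.75551019, 0.13321683]), array([ 0.66, -0.34,  1.55, -0.16,  1.62,  0.45]))]
place [0.4871637  0.32190775 0.15465219] -1 0.15 []
```

```bash
cat >> h.py <<'E'
def tip(y):
    close()
    q=down(0); move_to([.68,y,.32],q);move_l([.68,y,.158],speed=.2)
    for x in (.66,.64,.62,.60,.59,.585,.580):
        move_l([x,y,.158],speed=.05);s=state();print(x,np.round(s['ft_force'],1),s['ee_pos'].round(4) if hasattr(s['ee_pos'],'round') else s['ee_pos'])
    hold(.4);move_l([.60,y,.158],speed=.1);move_l([.62,y,.32],speed=.3)
E
python3 - <<'E'
from h import *
tip(CY[1]);gripper_open()
p,z=lean(CY[1]);q=Q(z,[0,-1,0])
move_to(list(p-.12*z+np.array([0,0,.08])),q)
im=get_image('scene');cv2.imwrite('pics/scene5.png',im['frame']);cv2.imwrite('pics/top5.png',get_image('top')['frame']);print(state()['time'])
E
```

```text
0.66 [-0.8 -0.4  0.2] [ 0.66   -0.0931  0.1585]
0.64 [0.9 0.3 0.9] [ 0.6398 -0.093   0.1581]
0.62 [-0.3 -0.4 -0.2] [ 0.6197 -0.093   0.158 ]
0.6 [ 0.4 -0.4 -0.9] [ 0.5997 -0.093   0.158 ]
0.59 [-0.2 -0.5 -1. ] [ 0.5897 -0.093   0.158 ]
0.585 [ 0.6 -0.1  1.1] [ 0.5848 -0.093   0.158 ]
0.58 [ 0.1  0.3 -0.2] [ 0.5798 -0.093   0.1581]Traceback (most recent call last):
  File "<stdin>", line 4, in <module>
bench.IKError: the arm cannot take that pose within its joint ranges
```

Run:
```python
from h import *
p,z=lean(CY[1]);q=Q(z,[0,-1,0])
move_to(list(p+np.array([0,0,.2])),q)
im=get_image('scene');cv2.imwrite('pics/scene5.png',im['frame']);cv2.imwrite('pics/top5.png',get_image('top')['frame']);print(state()['time'])
W=cloud(im)
for y in CY.values():
  m=(abs(W[...,1]-y)<.014)&(W[...,0]>.42)&(W[...,0]<.66)&(W[...,2]>.10)&(W[...,2]<.22);P=W[m]
  print(y,len(P),P.min(0).round(3),P.max(0).round(3),P[P[:,2].argmax()].round(3))
```

```text
50.9333
-0.093 519 [ 0.457 -0.107  0.104] [ 0.596 -0.079  0.195] [ 0.527 -0.097  0.195]
-0.133 530 [ 0.548 -0.147  0.1  ] [ 0.638 -0.119  0.176] [ 0.565 -0.122  0.176]
-0.213 619 [ 0.547 -0.227  0.1  ] [ 0.637 -0.199  0.176] [ 0.631 -0.206  0.176]
```

View pics/scene5.png

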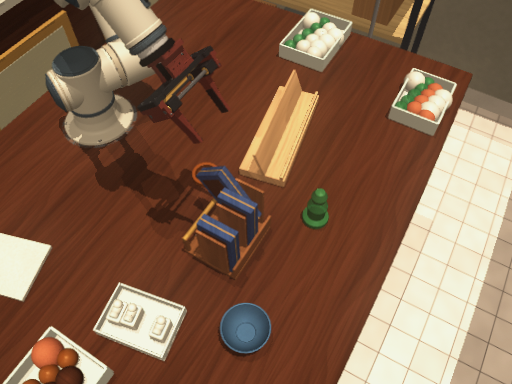

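View pics/top5.png

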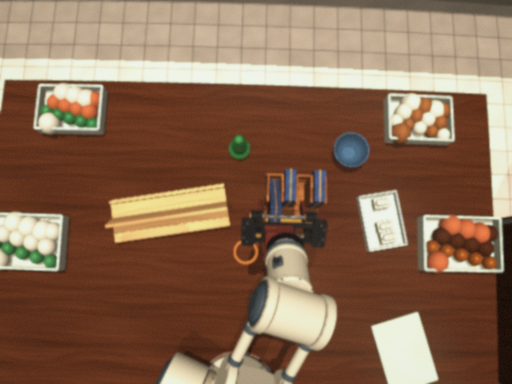

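The scene picture shows the first case leaning on the rail at (222,183). Its top edge runs from x=.457 to .527, as the 38° geometry predicts. Now I grasp it and carry it to the far place.

```bash
cat >> h.py <<'E'
def grab(y):
    p,z=lean(y);q=Q(z,[0,-1,0]);up=np.array([0,0,1.])
    move_to(list(p+.2*up),q);move_l(list(p+.06*up),speed=.25);move_l(list(p),speed=.08);close();hold(.3)
    print('gap',state()['finger_gap'],np.round(state()['ft_force'],1))
    move_l(list(p+.05*up),speed=.06);move_l(list(p+.21*up),speed=.2)
    print('gap',state()['finger_gap'],np.round(state()['ft_force'],1))
def over(ys):
    p,z=place(ys);q=Q(z,[np.cos(SY),np.sin(SY),0])
    move_to(list(p-.15*z),q);print('gap',state()['finger_gap'],state()['time'])
def pics(k):
    for n in('scene','top'): cv2.imwrite(f'pics/{n}{k}.png',get_image(n)['frame'])
E
python3 - <<'E'
from h import *
grab(CY[1]);over(.11);pics(6)
E
```

```text
gap 0.029861374580626286 [-0.4 -0.7  0.5]
gap 0.029987047928055507 [ 0.4 -0.  -2.8]
gap 0.029636002006473025 57.4833
```

View pics/scene6.png

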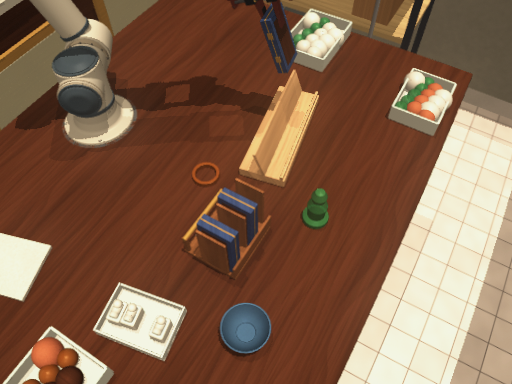

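The case hangs above the stand at (277,40). I compare its pose with the prediction before lowering it.

```bash
cat >> h.py <<'E'
def held(n='scene'):
    im=get_image(n);W=cloud(im);s=state();q=np.array(s['ee_rot'])
    Rm=R.from_quat(q[[1,2,3,0]]).as_matrix();T=np.array(s['ee_pos'])
    h=cv2.cvtColor(im['frame'],cv2.COLOR_BGR2HSV)
    L=(W-T)@Rm
    m=(abs(L[...,0])<.06)&(abs(L[...,1])<.03)&(L[...,2]>.015)&(L[...,2]<.14)&(h[...,0]>95)&(h[...,0]<130)
    P=L[m]; print('n',len(P),'min',np.percentile(P,1,axis=0).round(4),'max',np.percentile(P,99,axis=0).round(4))
    z=P[:,2]
    for a in(.03,.06,.09,.11):
        b=P[abs(z-a)<.01]
        if len(b)>3: print(a,'x',np.percentile(b[:,0],[3,97]).round(4),'y',np.percentile(b[:,1],[3,50,97]).round(4))
E
python3 - <<'E'
from h import *
held()
E
```

```text
n 348 min [-0.048  -0.0129  0.016 ] max [0.0399 0.0158 0.1212]
0.03 x [-0.0468  0.0383] y [-0.0127  0.0085  0.0152]
0.06 x [-0.0467  0.0383] y [-0.0123  0.0093  0.0148]
0.09 x [-0.0476  0.0388] y [-0.0114  0.0114  0.0151]
0.11 x [-0.0467  0.0379] y [-0.0105  0.0131  0.0155]
```

```bash
cat >> h.py <<'E'
def lower(ys):
    p,z=place(ys)
    f0=np.array(state()['ft_force'])
    move_l(list(p-.03*z),speed=.15);move_l(list(p),speed=.04);print('f',np.round(state()['ft_force'],1))
    for h in(.002,.001,0,-.001):
        p,_=place(ys,h=h,e=.002);move_l(list(p),speed=.02);f=np.array(state()['ft_force']);print(h,np.round(f-f0,1))
        if f[2]-f0[2]>1.8: break
    gripper_open();hold(.3)
    print(np.round(state()['ft_force'],1))
    move_l(list(p-.16*z),speed=.12);print(state()['time'])
E
python3 - <<'E'
from h import *
lower(.11)
move_to([.5,-.05,.35],down(0))
pics(7)
E
```

```text
f [ 0.1 -0.3 -2.7]
0.002 [-1.8  0.7 -0.2]
0.001 [-0.5  0.1  0.4]
0 [-1.1  0.6  2.4]
[0.6 0.2 1. ]
63.0167
```

View pics/scene7.png

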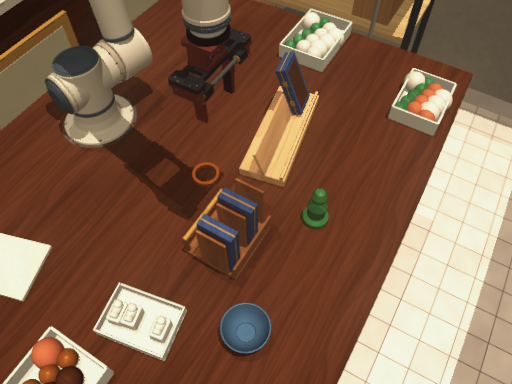

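View pics/top7.png

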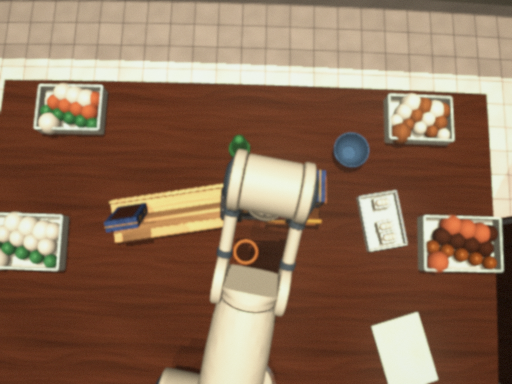

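The first case leans on the backrest at (293,85) in the scene view. Now the second.

```bash
cat >> h.py <<'E'
def chk(y):
    im=get_image('scene');W=cloud(im)
    m=(abs(W[...,1]-y)<.014)&(W[...,0]>.42)&(W[...,0]<.66)&(W[...,2]>.10)&(W[...,2]<.22);P=W[m]
    print(y,len(P),P.min(0).round(3),P.max(0).round(3),P[P[:,2].argmax()].round(3))
def stand(n='scene'):
    im=get_image(n);W=cloud(im);h=cv2.cvtColor(im['frame'],cv2.COLOR_BGR2HSV)
    x=W[...,0]-ST[0];y=W[...,1]-ST[1];c,s=np.cos(SY),np.sin(SY)
    L=np.stack([c*x+s*y,-s*x+c*y,W[...,2]],-1)
    m=(h[...,0]>95)&(h[...,0]<130)&(h[...,1]>80)&(abs(L[...,0])<.12)&(abs(L[...,1])<.22)&(L[...,2]>.02)&(L[...,2]<.22)
    k,l,st,_=cv2.connectedComponentsWithStats(m.astype(np.uint8))
    for j in range(1,k):
        if st[j,4]>60:
            P=L[l==j];f=P[P[:,2]<.165];A=np.c_[f[:,1:],np.ones(len(f))];co=np.linalg.lstsq(A,f[:,0],rcond=None)[0]
            print(n,'stand case',st[j],'min',np.percentile(P,1,axis=0).round(3),'max',np.percentile(P,99,axis=0).round(3),'yaw',co[0].round(3),'lean',np.arctan(-co[1]).round(3))
E
python3 - <<'E'
from h import *
stand();tip(CY[2]);gripper_open()
p,z=lean(CY[2]);move_to(list(p+[0,0,.2]),Q(z,[0,-1,0]));chk(CY[2]);pics(8);print(state()['time'])
E
```

```text
scene stand case [282  52  13  19  85] min [-0.052  0.065  0.181] max [-0.038  0.149  0.191] yaw 0.0 lean -0.0
0.66 [ 0.1  0.1 -0.2] [ 0.66   -0.1331  0.1584]
0.64 [ 0.8 -0.4  0.3] [ 0.6399 -0.133   0.1582]
0.62 [ 0.1 -0.5  0. ] [ 0.6197 -0.133   0.158 ]
0.6 [ 0.3 -0.3 -0.4] [ 0.5997 -0.133   0.1579]
0.59 [-0.6 -0.7  1.2] [ 0.5897 -0.133   0.158 ]
0.585 [ 0.3  0.4 -0.2] [ 0.5848 -0.133   0.158 ]
0.58 [0.6 0.7 0.8] [ 0.5798 -0.133   0.1581]
-0.133 606 [ 0.456 -0.147  0.1  ] [ 0.597 -0.119  0.193] [ 0.524 -0.141  0.193]
76.675
```

View pics/scene8.png

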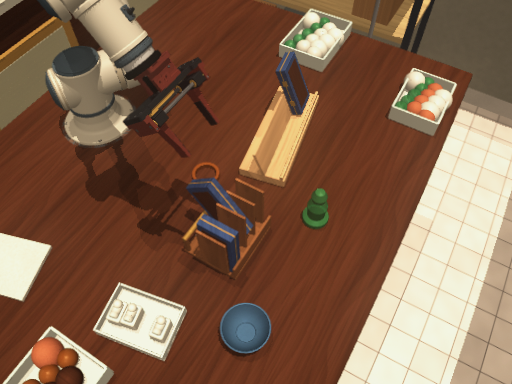

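The second case leans on the rail, its top at (215,193), and its corners match the prediction. Grasp and carry.

Run:
```python
from h import *
grab(CY[2]);over(0);held();lower(0)
move_to([.5,-.05,.35],down(0))
pics(9);stand()
tip(CY[4]);gripper_open()
p,z=lean(CY[4]);move_to(list(p+[0,0,.2]),Q(z,[0,-1,0]));chk(CY[4]);pics(10);print(state()['time'])
```

```text
gap 0.030031936431835125 [0.2 0.3 0.2]
gap 0.029817240022960507 [-0.8 -0.1 -2.9]
gap 0.030103953207738454 82.9917
n 354 min [-0.0477 -0.0123  0.0174] max [0.0413 0.015  0.1197]
0.03 x [-0.0474  0.0383] y [-0.0115  0.0099  0.0145]
0.06 x [-0.0466  0.0377] y [-0.0113  0.0105  0.0147]
0.09 x [-0.0476  0.0413] y [-0.01    0.0121  0.0149]
0.11 x [-0.0461  0.0388] y [-0.0088  0.0128  0.0146]
f [-0.2 -0.3 -2.6]
0.002 [-2.2  0.3  0.4]
0.001 [-0.1  0.3  0.2]
0 [-0.7  0.2  2.2]
[0.2 0.8 0.5]
88.425
scene stand case [282  52  13  36 141] min [-0.051  0.065  0.138] max [-0.02   0.148  0.191] yaw -0.059 lean 0.361
scene stand case [268  76  17  23 127] min [-0.05  -0.045  0.171] max [-0.034  0.04   0.191] yaw 0.0 lean -0.0
0.66 [ 0.3  0.5 -0.1] [ 0.66   -0.2131  0.1585]
0.64 [ 1.  -0.4  1.1] [ 0.64   -0.213   0.1582]
0.62 [ 1.1 -1.   0.3] [ 0.6197 -0.213   0.158 ]
0.6 [ 1.   0.8 -0.8] [ 0.5996 -0.213   0.1577]
0.59 [-0.1  0.4  0.1] [ 0.5896 -0.213   0.1579]
0.585 [-0.5 -0.   0.7] [ 0.5848 -0.213   0.158 ]
0.58 [-0.1 -0.5 -0.1] [ 0.5798 -0.213   0.1581]
-0.213 883 [ 0.459 -0.227  0.1  ] [ 0.599 -0.199  0.194] [ 0.526 -0.212  0.194]
102.0
```

View pics/scene10.png

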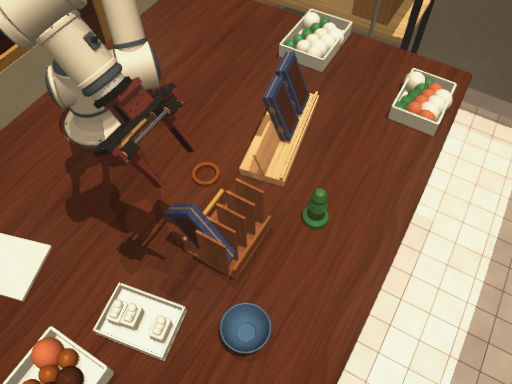

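Two cases stand side by side on the stand at (293,85) and (280,108), and the third leans on the rail at (200,230). Same sequence for the last one.

Run:
```python
from h import *
grab(CY[4]);over(-.11);held();lower(-.11)
move_to([.40,-.25,.35],down(0))
pics(11);stand();stand('top');print(weights(),state()['time'])
```

```text
gap 0.029903383492899192 [ 1.4  0.1 -0.7]
gap 0.029921364805856557 [-0.1 -0.2 -3. ]
gap 0.029918078512256915 108.2167
n 395 min [-0.0477 -0.0125  0.0161] max [0.0419 0.0152 0.12  ]
0.03 x [-0.0473  0.0389] y [-0.011   0.0105  0.0143]
0.06 x [-0.0475  0.039 ] y [-0.0108  0.0118  0.0145]
0.09 x [-0.0476  0.0395] y [-0.0102  0.0128  0.0149]
0.11 x [-0.0468  0.0376] y [-0.0092  0.013   0.0149]
f [-0.8 -0.1 -3.7]
0.002 [-0.5  0.3  1.1]
0.001 [0.3 0.9 1. ]
0 [-0.1  0.4  1.4]
-0.001 [-2.4  0.1  6.5]
[-0.4  0.2  0.5]
113.9
scene stand case [282  52  13  36 144] min [-0.052  0.065  0.133] max [-0.019  0.147  0.192] yaw -0.128 lean 0.399
scene stand case [268  76  17  31 164] min [-0.05  -0.044  0.157] max [-0.028  0.041  0.19 ] yaw -0.01 lean 0.412
scene stand case [253 103  18  26 135] min [-0.05  -0.156  0.171] max [-0.035 -0.071  0.192] yaw 0.002 lean 0.008
top stand case [187 194  32  19 175] min [-0.047 -0.153  0.077] max [ 0.005 -0.071  0.193] yaw 0.023 lean 0.358
top stand case [144 200  37  19 197] min [-0.047 -0.044  0.085] max [0.005 0.043 0.193] yaw -0.099 lean 0.336
top stand case [105 205  40  20 194] min [-0.047  0.066  0.079] max [0.007 0.149 0.192] yaw 0.032 lean 0.377
[] 116.0583
```

View pics/scene11.png

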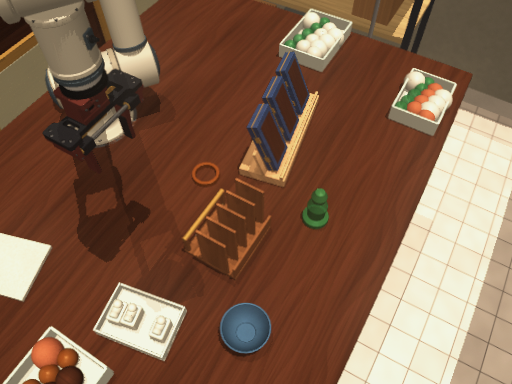

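View pics/top11.png

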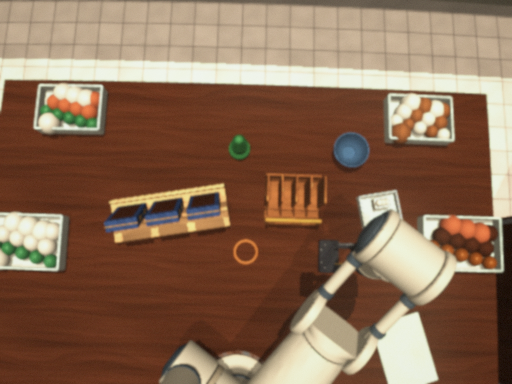

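All three cases lean side by side at (266,133), (281,107) and (294,80), with a lean of about 0.35 rad and y centres near -0.112, 0 and 0.107. The rack is empty, the three weights are in the tray and the bystanders have not moved. The gripper is clear, so I hand in.

Run:
```python
from h import *
hold(.5);print(state()['finger_gap'],np.round(state()['ft_force'],1),state()['time']);job_done()
```

```text
0.08794834715605766 [-0.3 -0.2  0.4] 116.5583
the job is handed in; nothing more can be done
```

The job is done and handed in at about 117 s. The interface gives no verdict, so the checks below are my own.

**What I did:**
- Moved the three paperweights one at a time from the stand's deck into the tray. Each was let go about 18 mm above the tray floor, because the open fingers don't fit inside the tray walls.
- Tipped each of the three cases forward by pushing its top from behind until it fell onto the rail. I then gripped it along its lean, lifted it out still tilted, and set it on the stand.

**Last checks:**
- **Paperweights:** after the third drop, all three stood upright in the tray with centres around 25 mm. The last pictures still show three there. The middle one read about 11 mm off where I put it, well inside the limits, and I did not look into why.
- **Cases:** all three lean on the backrest, with tops at about 0.19 m as expected. Their centres are near y -0.11, 0 and +0.11 m. Lean measured 0.34–0.38 rad and yaw was within 0.1 rad, both in the top view.
- **Bystanders:** the figurine, bangle and bowl look unmoved in the pictures. I did not measure them again.
- **Robot:** gripper open and clear of everything.

**Checks that disagreed:** the scene camera's fits of lean and yaw came from small patches of the cases. They gave 0.40–0.41 rad lean and up to 0.13 rad yaw on two cases, still within limits. The third fit (lean about 0) saw only the case's top edge, so I discarded it.

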